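# Hang the dial thermometer on the fold-out hook

## Robot

A 7-joint arm with a two-finger parallel gripper is mounted at the origin on the work surface. World frame = base frame: x ahead of the robot, y to its left, z up, the work surface at z = 0. Lengths are in m, angles in rad, forces in N, time in s.
With the tool pointing down it reaches from about 0.35 to 0.9 m from the base axis. Payload 7.2 kg.
Tool frame: the origin (TCP) lies midway between the tips of the shut fingers; the grasp point (between the pads) lies r.tcp_to_grasp behind it (r.tcp_to_grasp is the distance from the TCP to the grasp point, in m); z points along the fingers, y is the direction in which the jaws open and shut (so a half turn about z gives the same grasp; the last joint's range is limited). The gripper opens to 85 mm and grips with 20 to 120 N. Pads are 22 mm wide; open, the fingers measure 114 mm over their backs; the gripper's body (76 mm by 85 mm) begins 54 mm behind the grasp point. The pads swing forward as they close: fully open they stand 13 mm farther back than shut.
Start: joints at [-0.068, 0.411, -0.013, 1.596, 0.006, 1.134, -0.082], TCP at [0.625, -0, 0.231] pointing down, gripper open.
Joint ranges: [-2.95, 2.95], [-0.29, 1.99], [-1.47, 1.44], [0.14, 2.54], [-1.03, 4.17], [0.13, 1.85], [-2.86, 2.86]. Speed limits (rad/s): [2.39, 2.39, 3.01, 3.01, 3.14, 3.14, 3.14].

## Interface

Orientations are given as a unit quaternion [w, x, y, z].
In Python, from rig import readout, vision, close_job, r gives the robot as it stands.
- The arm moves only by the tool drive_tool, never from a script. Its argument "moves" is a list of rows, each an object of numbers: "ax", "ay", "az": the turn, a rotation vector about the world's x, y, z in degrees; "dx", "dy", "dz": the shift along the world's x, y, z in cm; "hand": the closure in counts, from 0 (fully open) to 255 (shut). A call has exactly 10 rows; each row is the pose to reach, as a shift and turn from the pose measured when the call began; what a row does not reach only later rows make up. A row lasts 1/10 s, in which the tool goes at most 50 mm and 8.59 degrees, less where a joint would pass 70% of its speed; a pose out of reach is approached as far as the arm can. A call with a gripper value outside its range is refused whole. The fingers move at their own pace and stop on an object; the grip force is fixed at half the most. Time passes only in rows, so rows that repeat a pose let the fingers close, or fill a call up. It gives the time, the measured TCP pose, the force and the opening at its end, in the units of the state.
- readout.get_obs(): the state, without advancing time (a new reading comes with each control period).
- vision.grab_frame(name): name is "scene" or "side" or "wrist"; returns a dict with "image" (420x560x3 uint8, blue, green, red), "z_map" (420x560 float32, m along the optical axis (not along the pixel's ray), 0 where there is no reading), "camera_matrix" (3x3 intrinsics, pixels), "view" (4x4, takes a point from world to camera coordinates). Camera axes: x right, y down, z forward; pixel columns grow to the right and rows downward; lengths in m; the calibration is good to about 2 mm. A picture is of the moment at which its call begins.
- close_job(): hands the job in, once; it reports no verdict.
The state is a dict: "time": time; "joint_positions": joint angles; "qd": joint speeds; "joint_torque": joint torques, N m; "tcp_pos": TCP position; "orientation": TCP orientation; "wrist_force": force on the tool from outside, world axes, zero at the start; "ft_torque": the same for the moment, N m; "finger_gap": finger opening in m.
Only numpy, scipy, OpenCV 4.12 (cv2) and the standard library are available. Lean on these libraries where they do the work, as an engineer would, in place of code of your own. Each camera call takes 0.05 s, during which the arm holds its last target.

## Task

Swing the folded hook on the lab stand fully out to its stop. Then take the dial thermometer from its holder and hang it by its opening on the hook so that it hangs straight, with the dial facing outward, away from the stand's post. Leave the bottles and dishes around it where they stand.

Things in the scene. Friction and masses are not known exactly. Their poses are not given: they have to be found in the camera images.
- hook (a joint): Fold-out hook on the stand, hinged about a vertical axis at the post. 0 = folded sideways along the post's front, 1.571 = fully out at its stop, pointing straight outward; grows as it swings clockwise seen from above. It stays where it is left; moving it takes about 1.7 N at 60 mm from the pivot. Starts at 0 to 0.4.
- hook_pivot (a point): On the hook's hinge axis, on the centre line of its bar, 212 mm above the table. Axes turn with the hook: y along the bar from pivot to tip, z up, +x the side to which the bar swings as it unfolds. Plain round steel bar, 8 mm thick, level for 95 mm, then turned straight up to 16 mm above its centre line. At its height nothing else stands near but the post.
- hook_tip (a point): Centre of the rounded upper end of the hook, 95 mm along the bar from the pivot and 12 mm above the bar's centre line; axes as hook_pivot.
- stand_top (a point): Top of the stand's post, on its centre line, 212 mm above the table. x points outward (horizontal, as the hook points when fully out); y as the hook points when folded. Aluminium post 24 mm (x) by 40 mm (y) on a fixed grey base plate 140 x 130 x 14 mm. The hook's pivot is 22 mm outward of this point.
- gauge_mid (a point): Middle of the dial thermometer, half-way up, mid-thickness: an aluminium plate 10 mm thick (x), 193 mm tall (z), 0.13 to 0.25 kg. x points out of the dial face, z up, y along its width. The body, 90 mm wide, reaches 103 mm above the foot; above it come a 56 mm wide frame round the opening, then the grip tab. Starts in the holder, upright within 0.1 rad.
- gauge_dial (a point): Centre of the dial's front, 66 mm above the thermometer's foot: a round dial of 70 mm diameter, white with black graduations and a pointer, 6 mm proud of the plate on its +x side only (the back is plain); axes as gauge_mid.
- gauge_eye (a point): Peak of the opening's roof in the thermometer, mid-thickness, 143 mm above its foot (46.5 mm above gauge_mid). The opening goes right through, 28 mm wide, its floor 40 mm below this peak, its roof sloping down at 45 degrees both sides. Axes as gauge_mid. Hung on the hook it settles about 6 mm above the bar's centre line.
- gauge_tab (a point): Middle of the thermometer's grip tab, 174 mm above its foot: solid, 10 mm thick (x), 40 mm wide (y), its top 19 mm above and the frame's flat shoulders 19 mm below this point; axes as gauge_mid.
- holder_slot (a point): Centre of the slot floor of the holder: a fixed grey round base 132 mm in diameter, 12 mm high, with slot walls rising to 38 mm above the table. The slot is 12.6 mm wide along x and 95 mm long along y, and holds the foot of the thermometer, 12 mm above the table.
- amber_jar_c (a point): Amber glass jar with black lid, 58 mm wide, 85 mm tall; the point is its centre, half-way up. A bystander, to be left alone.
- dropper_c (a point): Small amber dropper bottle, 26 mm wide, 55 mm tall; the point is its centre, half-way up. A bystander, to be left alone.
- beaker_c (a point): Glass beaker, 64 mm wide, 80 mm tall; the point is its centre, half-way up. A bystander, to be left alone.
- mortar_c (a point): White ceramic bowl, 90 mm wide, 50 mm tall; the point is its centre, half-way up. A bystander, to be left alone.
- jar_lid_c (a point): Green jar lid lying flat, 60 mm wide, 14 mm high; the point is its centre, half-way up. A bystander, to be left alone.
- dark_bottle_c (a point): Black bottle, 68 mm wide, 95 mm tall; the point is its centre, half-way up. A bystander, to be left alone.
- wash_bottle_c (a point): White wash bottle with blue cap, 60 mm wide, 120 mm tall; the point is its centre, half-way up. A bystander, to be left alone.
There are look-alikes about, which are no part of the job. Leave any orange look-alike of the part that bears gauge_mid alone.

How it is judged:
By the outcome, as a careful person would: the job done as asked, in the order asked, and still so for the second after the job is handed in, with the robot touching nothing.
It also fails if it takes over 64 s, if anything falls off the work surface, if the arm or the gripper's body presses on something with over 40 N, if the wrist force passes 120 N, or if a joint passes its speed limit or range.

## Working session

There is one attempt and no reset: what is moved stays moved. The work goes in short steps, Python scripts to look and compute and a tool call to move; the robot and the scene stay as the last step left them, time stands still between calls to the robot, and variables do not carry over. Pictures are saved under pics/ and viewed, and the job is handed in when it is done.

Besides the shell and the picture viewer there is one more tool, called after "Request:" as name(argument=value, ...) on one line, values as JSON. drive_tool: Moves the arm, as the interface text tells. Its arguments: {"type":"object","properties":{"moves":{"type":"array"}},"required":["moves"]}

```bash
mkdir -p pics; ls
cat > h.py <<'E'
import numpy as np, cv2, pickle
from rig import readout, vision, r
def grab(n,tag):
    f=vision.grab_frame(n); cv2.imwrite(f'pics/{tag}.png',f['image']); pickle.dump(f,open(f'pics/{tag}.pkl','wb')); return f
def load(tag): return pickle.load(open(f'pics/{tag}.pkl','rb'))
def cloud(f):
    z=f['z_map'];K=f['camera_matrix'];v,u=np.indices(z.shape)
    P=np.stack([(u-K[0,2])/K[0,0]*z,(v-K[1,2])/K[1,1]*z,z],-1)
    V=np.linalg.inv(f['view']);W=P@V[:3,:3].T+V[:3,3];W[z==0]=np.nan;return W
def proj(f,p):
    c=f['view']@np.r_[p,1];q=f['camera_matrix']@c[:3];return q[:2]/q[2]
E
python3 - <<'E'
from h import *
for n in ['scene','side','wrist']: grab(n,n+'0')
print(readout.get_obs(), r.tcp_to_grasp)
E
```

```text
pics
{'time': 0.15, 'joint_positions': array([-0.06820113,  0.41170379, -0.01271546,  1.59682887,  0.00558663,
        1.13428234, -0.08223291]), 'qd': array([-8.33320390e-04, -1.69492574e-03, -4.21221597e-04, -3.22594020e-03,
        6.55607360e-04,  2.46115014e-05,  5.75421529e-05]), 'joint_torque': array([ 8.68001844e-04, -6.01035547e+01,  6.82709701e-01, -2.99646127e+01,
        1.39312408e-02,  7.85868731e-03, -1.85852571e-05]), 'tcp_pos': array([ 6.24636521e-01, -2.46626542e-05,  2.30663319e-01]), 'orientation': array([-3.94448320e-04,  7.07110453e-01,  7.07102860e-01, -4.43436318e-04]), 'wrist_force': array([ 0.19515819, -0.74254487,  0.11195373]), 'ft_torque': array([ 0.00294499, -0.04365427,  0.02307538]), 'finger_gap': 0.08548589549470056} 0.0187
```

View pics/scene0.png

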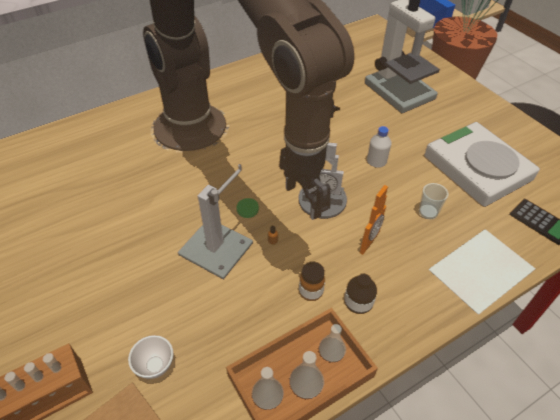

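View pics/side0.png

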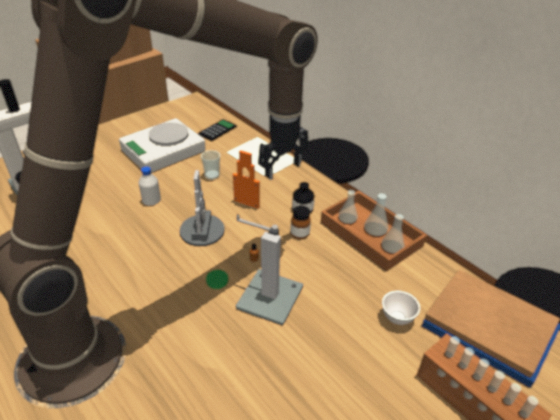

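View pics/wrist0.png

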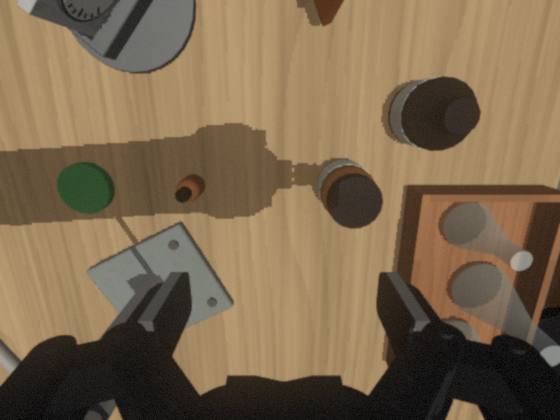

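The scene view shows the stand's post top near (210,190) and the hook tip near (240,168). The gauge in its holder is near (330,180), with an orange decoy at (375,220). Next I'll measure these.

Run:
```python
from h import *
for n,(a,b,c,d) in {'scene':(170,140,370,280),'side':(160,150,340,330)}.items():
    f=load(n+'0'); cv2.imwrite(f'pics/{n}_z.png',cv2.resize(f['image'][b:d,a:c],None,fx=4 if n=='scene' else 3.3,fy=4 if n=='scene' else 3.3,interpolation=cv2.INTER_CUBIC))
    W=cloud(f); print(n,np.linalg.inv(f['view'])[:3,3])
    for z0,z1 in [(0.19,0.25),(0.15,0.19),(0.1,.15),(0.05,.1)]:
        m=(W[...,2]>z0)&(W[...,2]<z1)&(W[...,0]>0.2)&(W[...,0]<0.9)
        nl,lab,st,ce=cv2.connectedComponentsWithStats(m.astype(np.uint8))
        for i in range(1,nl):
            if st[i,4]>12: 
                p=W[lab==i]; print(z0,st[i],p.min(0).round(3),p.max(0).round(3),np.median(p,0).round(3))
```

```text
scene [ 1.1685001  -0.39228894  1.00320641]
0.19 [407  25  24  22 179] [0.203 0.645 0.19 ] [0.25  0.697 0.25 ] [0.238 0.668 0.222]
0.19 [326 143  10   8  66] [0.47  0.169 0.19 ] [0.486 0.192 0.21 ] [0.478 0.18  0.201]
0.19 [197 164  45  43 458] [ 0.441 -0.169  0.19 ] [ 0.495 -0.047  0.23 ] [ 0.476 -0.14   0.214]
0.19 [375 185  13  13  70] [0.638 0.176 0.19 ] [0.662 0.216 0.196] [0.651 0.196 0.193]
0.19 [287 187   8   4  14] [ 0.579 -0.01   0.243] [0.582 0.007 0.25 ] [ 0.581 -0.002  0.247]
0.15 [411  44  11  12  84] [0.216 0.661 0.158] [0.245 0.688 0.19 ] [0.238 0.668 0.177]
0.15 [325 149  13  14 137] [0.471 0.171 0.15 ] [0.493 0.198 0.19 ] [0.481 0.181 0.168]
0.15 [371 189  16  23 129] [0.641 0.169 0.151] [0.665 0.226 0.19 ] [0.657 0.183 0.168]
0.15 [199 202  20  16 183] [ 0.464 -0.169  0.151] [ 0.488 -0.124  0.19 ] [ 0.479 -0.156  0.168]
0.1 [391  56  49  28 774] [0.2   0.614 0.103] [0.292 0.742 0.122] [0.25  0.669 0.116]
0.1 [377 126  11  13 110] [0.411 0.384 0.1  ] [0.443 0.414 0.124] [0.429 0.394 0.117]
0.1 [319 162  24  17 224] [0.462 0.158 0.1  ] [0.505 0.21  0.15 ] [0.486 0.18
[... 4999 characters left out ...]
 -0.04   0.1  ] [ 0.831 -0.063  0.068]
0.05 [195 201  10  28 136] [0.437 0.135 0.05 ] [0.498 0.193 0.1  ] [0.454 0.147 0.077]
0.05 [290 206  21  21 347] [ 0.66 -0.04  0.05] [0.715 0.016 0.09 ] [ 0.681 -0.018  0.08 ]
0.05 [369 206  17  19 234] [ 0.841 -0.166  0.05 ] [ 0.883 -0.121  0.1  ] [ 0.856 -0.15   0.069]
0.05 [386 223  16  19 203] [ 0.827 -0.245  0.05 ] [ 0.857 -0.203  0.1  ] [ 0.839 -0.228  0.068]
0.05 [251 244   5   4  16] [ 0.511 -0.018  0.05 ] [ 0.524 -0.003  0.056] [ 0.519 -0.011  0.053]
0.05 [261 271  18  20 257] [ 0.446 -0.17   0.05 ] [ 0.482 -0.132  0.1  ] [ 0.458 -0.155  0.075]
0.05 [ 420  334  132   86 3314] [ 0.576 -0.761  0.05 ] [ 0.661 -0.52   0.1  ] [ 0.609 -0.637  0.083]
```

```bash
sleep 1; ls pics
```

```text
scene0.pkl
scene0.png
scene_z.png
side0.pkl
side0.png
side_z.png
wrist0.pkl
wrist0.png
```

View pics/scene_z.png

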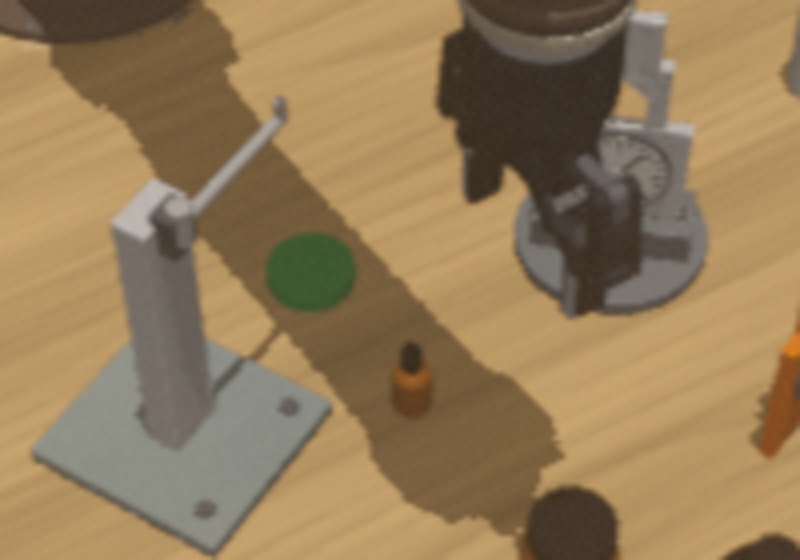

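View pics/side_z.png

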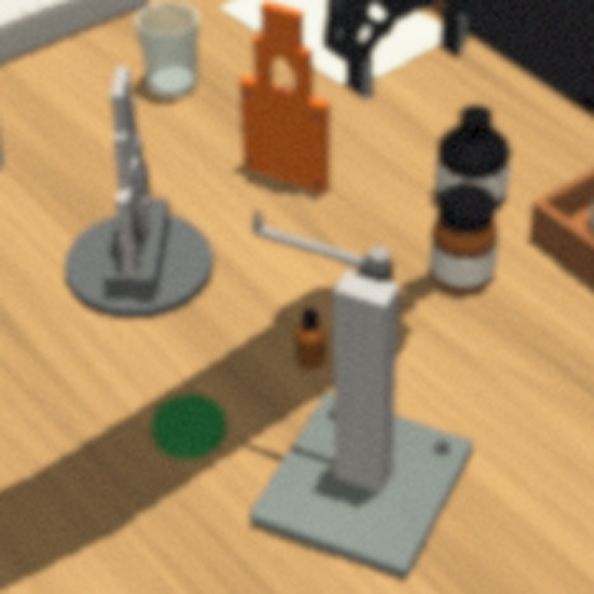

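Run:
```python
from h import *
# merge clouds
Ws=[cloud(load(n+'0')) for n in('scene','side')]
P=np.concatenate([w.reshape(-1,3) for w in Ws]);P=P[~np.isnan(P).any(1)]
def box(x0,x1,y0,y1,z0,z1):
    a=P[(P>[x0,y0,z0]).all(1)&(P<[x1,y1,z1]).all(1)];return a
def rect(a): return cv2.minAreaRect(a[:,:2].astype(np.float32)*1000)
print('base',rect(box(.35,.6,-.27,-.05,.009,.018)))
print('post',rect(box(.42,.52,-.2,-.12,.03,.19)))
t=box(.42,.52,-.2,-.1,.205,.235)
print('posttop',rect(t))
h=box(.40,.56,-.2,-.03,.2,.24)
for y in np.arange(-.18,-.04,.008):
    q=h[(h[:,1]>=y)&(h[:,1]<y+.008)]
    if len(q): print(round(y+.004,3),len(q),q.min(0).round(3),q.max(0).round(3),q.mean(0).round(4))
for z in np.arange(.04,.21,.012):
    q=box(.42,.54,.12,.24,z,z+.012); 
    if len(q): 
        print('g',round(z,3),[np.round(v,1) for v in rect(q)])
print('holder',rect(box(.38,.6,.08,.3,.006,.016)))
print('holderwall',rect(box(.38,.6,.08,.3,.034,.040)))
```

```text
base ((466.1822509765625, -146.91856384277344), (144.51319885253906, 132.99563598632812), 27.09040069580078)
post ((466.8695983886719, -147.0336456298828), (30.677949905395508, 43.59756851196289), 29.044830322265625)
posttop ((467.9501037597656, -133.87564086914062), (44.217140197753906, 62.804595947265625), 30.705570220947266)
-0.168 35 [ 0.462 -0.168  0.201] [ 0.477 -0.164  0.215] [ 0.4685 -0.1659  0.2078]
-0.16 71 [ 0.457 -0.164  0.2  ] [ 0.487 -0.156  0.216] [ 0.4731 -0.1598  0.2095]
-0.152 101 [ 0.454 -0.156  0.2  ] [ 0.487 -0.148  0.221] [ 0.4714 -0.152   0.2106]
-0.144 143 [ 0.45  -0.148  0.2  ] [ 0.495 -0.14   0.227] [ 0.4763 -0.1439  0.2139]
-0.136 135 [ 0.447 -0.14   0.201] [ 0.495 -0.132  0.228] [ 0.4742 -0.1361  0.2152]
-0.128 54 [ 0.453 -0.132  0.202] [ 0.493 -0.124  0.228] [ 0.4748 -0.1291  0.2154]
-0.12 24 [ 0.472 -0.124  0.209] [ 0.485 -0.116  0.221] [ 0.4781 -0.1199  0.2144]
-0.112 26 [ 0.466 -0.116  0.208] [ 0.481 -0.108  0.219] [ 0.4736 -0.1118  0.2138]
-0.104 27 [ 0.462 -0.108  0.209] [ 0.475 -0.1    0.219] [ 0.4697 -0.1033  0.2138]
-0.096 21 [ 0.46 -0.1   0.21] [
[... 1123 characters left out ...]
69.3, 173.4]), array([58.6, 11.5]), np.float64(45.5)]
g 0.148 [array([470.1, 171.9]), array([61.6,  9.5]), np.float64(43.8)]
g 0.16 [array([469.1, 173. ]), array([60.1, 12.9]), np.float64(47.9)]
g 0.172 [array([468.9, 172.8]), array([45.1,  9.8]), np.float64(45.6)]
g 0.184 [array([471. , 171.5]), array([44.2, 11. ]), np.float64(35.7)]
g 0.196 [array([470.1, 173.5]), array([43.1, 13.6]), np.float64(52.5)]
g 0.208 [array([477.7, 182.7]), array([9.5, 0. ]), np.float64(-126.7)]
holder ((488.1878356933594, 190.49685668945312), (194.65016174316406, 189.41297912597656), 4.984804153442383)
holderwall ((470.2642517089844, 173.5049591064453), (110.0960464477539, 47.43734359741211), 48.917640686035156)
```

Request:
drive_tool(moves=[{"dz":4,"hand":255},{"dz":7,"az":8,"hand":255},{"dx":-4,"dy":-2,"dz":7,"az":16,"hand":255},{"dx":-8,"dy":-4,"dz":7,"az":22,"hand":255},{"dx":-12,"dy":-6,"dz":7,"az":28,"hand":255},{"dx":-16,"dy":-8,"dz":7,"az":28,"hand":255},{"dx":-20.2,"dy":-10.2,"dz":7,"az":28,"hand":255},{"dx":-20.2,"dy":-10.2,"dz":7,"az":28,"hand":255},{"dx":-20.2,"dy":-10.2,"dz":7,"az":28,"hand":255},{"dx":-20.2,"dy":-10.2,"dz":7,"az":28,"hand":255}])

```text
invalid input
```

Run:
```python
from h import *
for n in ['scene','side','wrist']: grab(n,n+'1')
o=readout.get_obs();print(o['tcp_pos'],o['orientation'],o['joint_positions'],o['wrist_force'])
W=cloud(load('scene1'))
P=np.concatenate([W.reshape(-1,3),cloud(load('side1')).reshape(-1,3),cloud(load('scene0')).reshape(-1,3),cloud(load('side0')).reshape(-1,3)]);P=P[~np.isnan(P).any(1)]
a=P[(P>[.36,-.26,.012]).all(1)&(P<[.58,-.03,.0165]).all(1)]
# base fit: max count within 140x130 rect minus outside
from scipy.optimize import minimize
d=a[:,:2]
def cost(p):
    c,s=np.cos(p[2]),np.sin(p[2]);q=(d-p[:2])@np.array([[c,-s],[s,c]])
    return np.sum(np.clip(np.abs(q[:,0])-.07,0,.005)+np.clip(np.abs(q[:,1])-.065,0,.005))
best=min((minimize(cost,[.466,-.147,np.radians(y)],method='Nelder-Mead',options=dict(initial_simplex=[[.466,-.147,np.radians(y)],[.47,-.147,np.radians(y)],[.466,-.143,np.radians(y)],[.466,-.147,np.radians(y+3)]])) for y in(24,27,30)),key=lambda r:r.fun)
print(best.x,np.degrees(best.x[2]),best.fun,len(d))
g=P[(P>[.42,.12,.05]).all(1)&(P<[.54,.24,.21]).all(1)]
# width-direction fit via regression on z>0.12
t=g[g[:,2]>.125];
for z0,z1 in((.125,.165),(.165,.205),(.05,.115)):
    q=g[(g[:,2]>z0)&(g[:,2]<z1)][:,:2];m=q.mean(0);u,s,vt=np.linalg.svd(q-m,full_matrices=False);v=vt[0];pr=(q-m)@v
    print(z0,len(q),m,np.degrees(np.arctan2(v[1],v[0])),np.percentile(pr,[1,99]),np.percentile((q-m)@vt[1],[1,99]))
```

```text
[ 6.24851999e-01 -3.38694061e-05  2.31023522e-01] [-1.64601288e-04  7.07089970e-01  7.07123544e-01 -2.00599373e-04] [-0.06817382  0.41138578 -0.01272133  1.59643339  0.00562368  1.13432809
 -0.08216642] [ 0.77511817 -0.0213115   0.32178235]
[ 0.4671972  -0.14659268  0.47376809] 27.144912255163845 0.7787664847480638 4619
0.125 364 [0.4743621  0.17581103] 44.41038457838038 [-0.03395065  0.02467549] [-0.00450449  0.00574366]
0.165 482 [0.47329966 0.17519716] 44.45430108171242 [-0.0287295   0.02359786] [-0.00874937  0.00456364]
0.05 1150 [0.47725259 0.17392562] 46.9315377243668 [-0.04991944  0.04074487] [-0.01143811  0.00734966]
```

The rows probably need every key, so I'll resend with all of them.

Request:
drive_tool(moves=[{"ax":0,"ay":0,"az":0,"dx":0,"dy":0,"dz":4,"hand":255},{"ax":0,"ay":0,"az":8,"dx":0,"dy":0,"dz":7,"hand":255},{"ax":0,"ay":0,"az":16,"dx":-4,"dy":-2,"dz":7,"hand":255},{"ax":0,"ay":0,"az":22,"dx":-8,"dy":-4,"dz":7,"hand":255},{"ax":0,"ay":0,"az":28,"dx":-12,"dy":-6,"dz":7,"hand":255},{"ax":0,"ay":0,"az":28,"dx":-16,"dy":-8,"dz":7,"hand":255},{"ax":0,"ay":0,"az":28,"dx":-20.2,"dy":-10.2,"dz":7,"hand":255},{"ax":0,"ay":0,"az":28,"dx":-20.2,"dy":-10.2,"dz":7,"hand":255},{"ax":0,"ay":0,"az":28,"dx":-20.2,"dy":-10.2,"dz":7,"hand":255},{"ax":0,"ay":0,"az":28,"dx":-20.2,"dy":-10.2,"dz":7,"hand":255}])

```text
time: 1.3
tcp_pos: [0.4237, -0.1015, 0.3013]
orientation: [0.0, 0.515, 0.857, 0.0]
wrist_force: [0.3, -0.2, -0.3]
finger_gap: 0.0002
```

Run:
```python
from h import *
for n in ['scene','side','wrist']: grab(n,n+'1')
o=readout.get_obs();print(o['time'],o['tcp_pos'],o['orientation'],o['joint_positions'],o['wrist_force'])
```

```text
1.45 [ 0.42365514 -0.10131431  0.30072663] [-3.78383349e-04  5.14369362e-01  8.57568624e-01 -2.65226854e-04] [ 1.62400952e-01  2.52468327e-02 -3.98478914e-02  1.92174212e+00
  1.27203240e-03  1.19553090e+00  6.12350510e-01] [ 0.68659644 -0.39291211 -0.00132859]
```

View pics/wrist1.png

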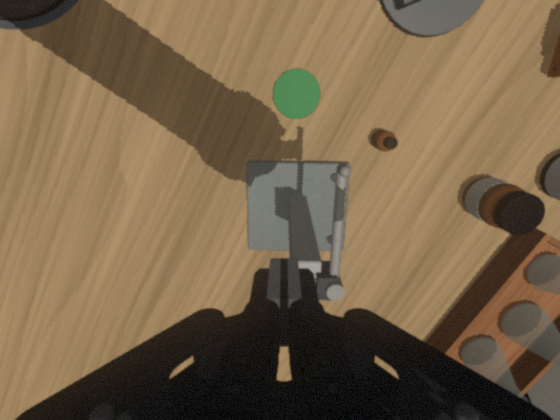

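View pics/scene1.png

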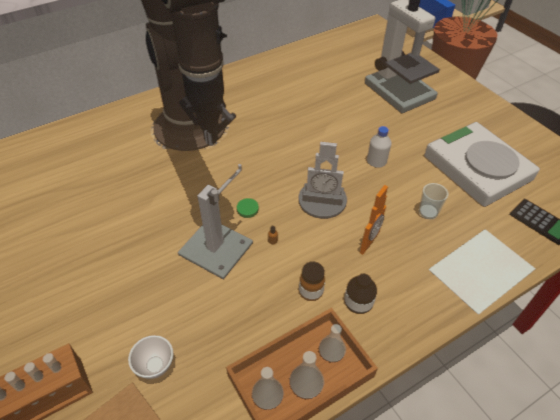

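Run:
```python
from h import *
f=load('scene1');W=cloud(f)
m=(W[...,2]>.205)&(W[...,2]<.235)&(W[...,0]>.42)&(W[...,0]<.52)&(W[...,1]>-.18)&(W[...,1]<-.04)
p=W[m]; q=p[(p[:,1]>-.118)&(p[:,1]<-.06)]
print(len(q),np.polyfit(q[:,1],q[:,0],1),np.degrees(np.arctan(np.polyfit(q[:,1],q[:,0],1)[0])))
w=load('wrist1');P=cloud(w)
m=(P[...,2]>.203)&(P[...,2]<.235)&(P[...,0]>.42)&(P[...,0]<.52)&(P[...,1]>-.18)&(P[...,1]<-.04)
p=P[m];print(len(p),p.min(0) if len(p) else 0,p.max(0) if len(p) else 0)
```

```text
90 [-0.52291196  0.41791437] -27.605606115492115
2263 [ 0.43940642 -0.15294859  0.203038  ] [ 0.49376082 -0.04406248  0.22851304]
```

Run:
```python
from h import *
w=load('wrist1');P=cloud(w)
for pix in [(335,290),(336,250),(341,200),(344,170),(250,205),(345,165),(312,267)]: print(pix,P[pix[1],pix[0]].round(4))
m=(P[...,2]>.203)&(P[...,2]<.235)&(P[...,0]>.42)&(P[...,0]<.52)&(P[...,1]>-.18)&(P[...,1]<-.04)
p=P[m]; q=p[(p[:,1]>-.115)&(p[:,1]<-.06)]
k=np.polyfit(q[:,1],q[:,0],1);print(len(q),k,90-np.degrees(np.arctan(k[0])),q.mean(0))
a=P[(P[...,2]>.011)&(P[...,2]<.017)&(P[...,0]>.36)&(P[...,0]<.58)&(P[...,1]>-.26)&(P[...,1]<-.03)]
print(cv2.minAreaRect(a[:,:2].astype(np.float32)*1000))
c=p[p[:,2]>.2255];c=c[c[:,1]<-.1];print('cap',c.mean(0),c.min(0),c.max(0));c=p[p[:,2]>.2255];c=c[c[:,1]>-.1];print('tip',c.mean(0),c.min(0),c.max(0))
```

```text
(335, 290) [ 0.4849 -0.1306  0.2246]
(336, 250) [ 0.4716 -0.1043  0.2154]
(341, 200) [ 0.4545 -0.0683  0.2143]
(344, 170) [ 0.4416 -0.0472  0.2266]
(250, 205) [ 0.4073 -0.1684  0.0143]
(345, 165) [ 0.442  -0.0444  0.2205]
(312, 267) [ 0.4638 -0.1271  0.2119]
816 [-0.50796148  0.41841449] 116.92881523791135 [ 0.46230765 -0.08641041  0.21404832]
((448.91461181640625, -108.07343292236328), (139.5455780029297, 207.070068359375), 27.140684127807617)<stdin>:9: RuntimeWarning: Mean of empty slice.
  ret = um.true_divide(
Traceback (most recent call last):
ValueError: zero-size array to reduction operation minimum which has no identity
```

The fits agree: the pivot is near (0.487,-0.137), the outward direction is about 27.1°, and the hook sits at about 0. The fingers are 40 mm behind the bar and 60 mm along it, so I'll lower and begin the arc.

```bash
cat > arc.py <<'E'
import numpy as np,sys
from rig import readout
c=np.array([.4872,-.1366]);o=readout.get_obs();p=o['tcp_pos'];print(p,o['wrist_force'],o['time'])
R,off=float(sys.argv[1])/1000,float(sys.argv[2])/1000
th0=float(sys.argv[3])
for th in map(float,sys.argv[4:]):
    t=np.radians(th);q=c+R*np.r_[np.cos(t),np.sin(t)]-off*np.r_[np.sin(t),-np.cos(t)]
    print(th,((q-p[:2])*100).round(2),'az',th-th0)
E
python3 arc.py 60 19 117.1 117 112 107 102 97 92 87 82 77 72
```

```text
[ 0.42365514 -0.10131431  0.30072663] [ 0.68659644 -0.39291211 -0.00132859] 1.45
117.0 [1.94 0.95] az -0.09999999999999432
112.0 [2.35 1.32] az -5.099999999999994
107.0 [2.78 1.65] az -10.099999999999994
102.0 [3.25 1.95] az -15.099999999999994
97.0 [3.74 2.2 ] az -20.099999999999994
92.0 [4.25 2.4 ] az -25.099999999999994
87.0 [4.77 2.56] az -30.099999999999994
82.0 [5.31 2.68] az -35.099999999999994
77.0 [5.85 2.75] az -40.099999999999994
72.0 [6.4  2.76] az -45.099999999999994
```

Request:
drive_tool(moves=[{"ax":0,"ay":0,"az":0,"dx":0,"dy":0,"dz":-3,"hand":255},{"ax":0,"ay":0,"az":0,"dx":0,"dy":0,"dz":-6,"hand":255},{"ax":0,"ay":0,"az":0,"dx":0,"dy":0,"dz":-9,"hand":255},{"ax":0,"ay":0,"az":0,"dx":0,"dy":0,"dz":-10.3,"hand":255},{"ax":0,"ay":0,"az":0,"dx":0,"dy":0,"dz":-10.3,"hand":255},{"ax":0,"ay":0,"az":0,"dx":0.9,"dy":0.4,"dz":-10.3,"hand":255},{"ax":0,"ay":0,"az":0,"dx":1.4,"dy":0.7,"dz":-10.3,"hand":255},{"ax":0,"ay":0,"az":0,"dx":1.8,"dy":0.9,"dz":-10.3,"hand":255},{"ax":0,"ay":0,"az":0,"dx":2.2,"dy":1.1,"dz":-10.3,"hand":255},{"ax":0,"ay":0,"az":0,"dx":2.2,"dy":1.1,"dz":-10.3,"hand":255}])

```text
time: 2.45
tcp_pos: [0.4463, -0.0901, 0.1981]
orientation: [-0.0, 0.514, 0.858, -0.0]
wrist_force: [-0.1, 0.4, 0.1]
finger_gap: 0.0002
```

```bash
python3 arc.py 60 18.5 117.1 112 107 102 97 92 87 82 77 72 67
```

```text
[ 0.44628781 -0.09005809  0.19808749] [-0.13589629  0.37339711  0.06290661] 2.45
112.0 [0.13 0.22] az -5.099999999999994
107.0 [0.57 0.54] az -10.099999999999994
102.0 [1.03 0.83] az -15.099999999999994
97.0 [1.52 1.08] az -20.099999999999994
92.0 [2.03 1.28] az -25.099999999999994
87.0 [2.56 1.43] az -30.099999999999994
82.0 [3.09 1.54] az -35.099999999999994
77.0 [3.64 1.61] az -40.099999999999994
72.0 [4.19 1.62] az -45.099999999999994
67.0 [4.73 1.59] az -50.099999999999994
```

Request:
drive_tool(moves=[{"ax":0,"ay":0,"az":-5,"dx":0.13,"dy":0.22,"dz":0,"hand":255},{"ax":0,"ay":0,"az":-10,"dx":0.57,"dy":0.54,"dz":0,"hand":255},{"ax":0,"ay":0,"az":-15,"dx":1.03,"dy":0.83,"dz":0,"hand":255},{"ax":0,"ay":0,"az":-20,"dx":1.52,"dy":1.08,"dz":0,"hand":255},{"ax":0,"ay":0,"az":-25,"dx":2.03,"dy":1.28,"dz":0,"hand":255},{"ax":0,"ay":0,"az":-30,"dx":2.56,"dy":1.43,"dz":0,"hand":255},{"ax":0,"ay":0,"az":-35,"dx":3.09,"dy":1.54,"dz":0,"hand":255},{"ax":0,"ay":0,"az":-40,"dx":3.64,"dy":1.61,"dz":0,"hand":255},{"ax":0,"ay":0,"az":-45,"dx":4.19,"dy":1.62,"dz":0,"hand":255},{"ax":0,"ay":0,"az":-50,"dx":4.73,"dy":1.59,"dz":0,"hand":255}])

```text
time: 3.45
tcp_pos: [0.493, -0.0742, 0.198]
orientation: [-0.001, 0.83, 0.558, -0.001]
wrist_force: [-2.6, -0.8, 1.0]
finger_gap: -0.0002
```

```bash
python3 arc.py 60 18.5 67.1 62 57 52 47 43 39 36 33 31
python3 - <<'E'
from h import *
grab('scene','scene2');grab('wrist','wrist2')
W=cloud(load('wrist2'));m=(W[...,2]>.203)&(W[...,2]<.235);p=W[m];p=p[np.linalg.norm(p[:,:2]-[.4872,-.1366],axis=1)<.11]
d=p[:,:2]-[.4872,-.1366];r_=np.hypot(*d.T)
for a in range(20,85,5):
  d_=p[(r_>a/1000)&(r_<(a+5)/1000)]; 
  if len(d_): print(a,len(d_),np.degrees(np.arctan2(*(d_.mean(0)[:2]-[.4872,-.1366])[::-1])).round(1),d_.mean(0).round(3))
E
```

```text
[ 0.49301323 -0.07422319  0.19802886] [-2.55144106 -0.78245639  1.03888383] 3.45
62.0 [ 0.6  -0.07] az -5.099999999999994
57.0 [ 1.13 -0.2 ] az -10.099999999999994
52.0 [ 1.65 -0.37] az -15.099999999999994
47.0 [ 2.16 -0.59] az -20.099999999999994
43.0 [ 2.55 -0.79] az -24.099999999999994
39.0 [ 2.92 -1.02] az -28.099999999999994
36.0 [ 3.19 -1.21] az -31.099999999999994
33.0 [ 3.44 -1.42] az -34.099999999999994
31.0 [ 3.61 -1.56] az -36.099999999999994
20 38 141.5 [ 0.47  -0.123  0.206]
45 1 64.4 [ 0.509 -0.092  0.212]
50 55 73.9 [ 0.502 -0.086  0.221]
55 166 74.9 [ 0.502 -0.082  0.222]
60 218 73.4 [ 0.505 -0.077  0.221]
65 693 73.8 [ 0.506 -0.071  0.219]
70 1457 81.4 [ 0.498 -0.064  0.22 ]
75 738 80.9 [ 0.499 -0.062  0.219]
80 195 68.1 [ 0.518 -0.06   0.214]
```

View pics/wrist2.png

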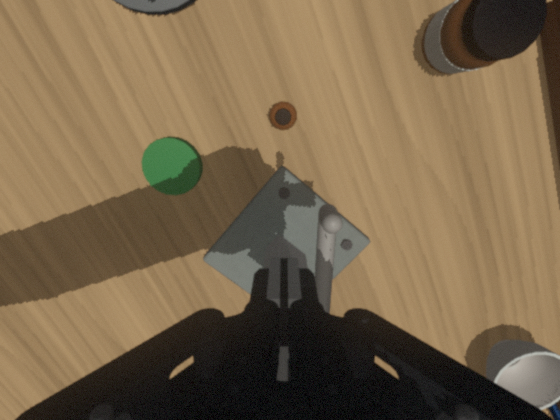

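The wrist view shows the bar against the finger's back, with the hook tip at (330,222). The contact force is about 2.7 N, so I'll continue.

Request:
drive_tool(moves=[{"ax":0,"ay":0,"az":-5,"dx":0.6,"dy":-0.07,"dz":0,"hand":255},{"ax":0,"ay":0,"az":-10,"dx":1.13,"dy":-0.2,"dz":0,"hand":255},{"ax":0,"ay":0,"az":-15,"dx":1.65,"dy":-0.37,"dz":0,"hand":255},{"ax":0,"ay":0,"az":-20,"dx":2.16,"dy":-0.59,"dz":0,"hand":255},{"ax":0,"ay":0,"az":-24,"dx":2.55,"dy":-0.79,"dz":0,"hand":255},{"ax":0,"ay":0,"az":-28,"dx":2.92,"dy":-1.02,"dz":0,"hand":255},{"ax":0,"ay":0,"az":-31,"dx":3.19,"dy":-1.21,"dz":0,"hand":255},{"ax":0,"ay":0,"az":-34,"dx":3.44,"dy":-1.42,"dz":0,"hand":255},{"ax":0,"ay":0,"az":-36,"dx":3.61,"dy":-1.56,"dz":0,"hand":255},{"ax":0,"ay":0,"az":-36,"dx":3.61,"dy":-1.56,"dz":0,"hand":255}])

```text
time: 4.55
tcp_pos: [0.5295, -0.0898, 0.1979]
orientation: [-0.0, 0.961, 0.276, -0.0]
wrist_force: [-1.3, 0.9, -0.2]
finger_gap: 0.0
```

```bash
python3 arc.py 60 18.5 31.1 30 29 28 27 26 25 24 23
```

```text
[ 0.52951176 -0.08981236  0.1978986 ] [-1.34223108  0.8982677  -0.16494679] 4.55
30.0 [ 0.04 -0.08] az -1.1000000000000014
29.0 [ 0.12 -0.15] az -2.1000000000000014
28.0 [ 0.2  -0.23] az -3.1000000000000014
27.0 [ 0.27 -0.31] az -4.100000000000001
26.0 [ 0.35 -0.39] az -5.100000000000001
25.0 [ 0.42 -0.47] az -6.100000000000001
24.0 [ 0.5  -0.55] az -7.100000000000001
23.0 [ 0.57 -0.63] az -8.100000000000001
```

Request:
drive_tool(moves=[{"ax":0,"ay":0,"az":-1,"dx":0.04,"dy":-0.08,"dz":0,"hand":255},{"ax":0,"ay":0,"az":-2,"dx":0.12,"dy":-0.15,"dz":0,"hand":255},{"ax":0,"ay":0,"az":-3,"dx":0.2,"dy":-0.23,"dz":0,"hand":255},{"ax":0,"ay":0,"az":-4,"dx":0.24,"dy":-0.27,"dz":0,"hand":255},{"ax":0,"ay":0,"az":-4,"dx":0.27,"dy":-0.31,"dz":0,"hand":255},{"ax":0,"ay":0,"az":-4,"dx":0.31,"dy":-0.35,"dz":0,"hand":255},{"ax":0,"ay":0,"az":-4,"dx":0.35,"dy":-0.4,"dz":0,"hand":255},{"ax":0,"ay":0,"az":-4,"dx":0.35,"dy":-0.4,"dz":0,"hand":255},{"ax":0,"ay":0,"az":-4,"dx":0.35,"dy":-0.4,"dz":0,"hand":255},{"ax":0,"ay":0,"az":-4,"dx":0.35,"dy":-0.4,"dz":0,"hand":255}])

```text
time: 5.55
tcp_pos: [0.5317, -0.0917, 0.1978]
orientation: [-0.002, 0.97, 0.243, -0.001]
wrist_force: [-6.8, 7.1, 3.6]
finger_gap: 0.0005
```

The force rose to about 10 N and the motion stalled, so the hook is at its stop. I'll back off, lift and check.

Request:
drive_tool(moves=[{"ax":0,"ay":0,"az":0,"dx":-0.5,"dy":0.9,"dz":0,"hand":255},{"ax":0,"ay":0,"az":0,"dx":-1.4,"dy":2.7,"dz":0,"hand":255},{"ax":0,"ay":0,"az":0,"dx":-1.4,"dy":2.7,"dz":3,"hand":255},{"ax":0,"ay":0,"az":0,"dx":-1.4,"dy":2.7,"dz":7,"hand":200},{"ax":0,"ay":0,"az":0,"dx":-2,"dy":4,"dz":12,"hand":150},{"ax":0,"ay":0,"az":-5,"dx":-3,"dy":6,"dz":16,"hand":100},{"ax":0,"ay":0,"az":-8,"dx":-4,"dy":6,"dz":18,"hand":50},{"ax":0,"ay":0,"az":-8,"dx":-4,"dy":6,"dz":18,"hand":0},{"ax":0,"ay":0,"az":-8,"dx":-4,"dy":6,"dz":18,"hand":0},{"ax":0,"ay":0,"az":-8,"dx":-4,"dy":6,"dz":18,"hand":0}])

```text
time: 6.55
tcp_pos: [0.4915, -0.032, 0.3765]
orientation: [-0.002, 0.985, 0.175, -0.002]
wrist_force: [0.5, 0.6, -0.4]
finger_gap: 0.0856
```

Run:
```python
from h import *
for n in ['scene','side','wrist']: grab(n,n+'3')
o=readout.get_obs();print(o['time'],o['tcp_pos'],o['orientation'],o['joint_positions'],o['wrist_force'])
for n in ['scene','side','wrist']:
    W=cloud(load(n+'3'));c=np.array([.4872,-.1366])
    m=(W[...,2]>.206)&(W[...,2]<.235);p=W[m];d=p[:,:2]-c;rr=np.hypot(*d.T);a=np.degrees(np.arctan2(d[:,1],d[:,0]))
    k=(rr>.025)&(rr<.085)&(np.abs(a-30)<30);q=p[k]
    if len(q)>5:
        v=np.linalg.svd(q[:,:2]-q[:,:2].mean(0))[2][0];print(n,len(q),q.mean(0),np.degrees(np.arctan2(v[1],v[0]))%180)
    k=(rr>.086)&(rr<.105)&(np.abs(a-30)<30);print('tip',p[k].mean(0) if k.any() else 0,k.sum(), p[k].max(0) if k.any() else 0)
    g=W[(W[...,0]>.42)&(W[...,0]<.54)&(W[...,1]>.12)&(W[...,1]<.24)]
    for z0,z1 in((.125,.165),(.17,.201),(.201,.215)):
        q=g[(g[:,2]>z0)&(g[:,2]<z1)]
        if len(q)>5:
            v=np.linalg.svd(q[:,:2]-q[:,:2].mean(0))[2][0];pr=(q[:,:2]-q[:,:2].mean(0))@v;print(n,'gauge',z0,len(q),q.mean(0).round(4),np.degrees(np.arctan2(v[1],v[0]))%180,pr.min(),pr.max())
```

```text
6.7 [ 0.49160352 -0.03194904  0.37653351] [-0.00211376  0.98459708  0.17481035 -0.00233567] [-0.17309914  0.0846687   0.15521526  1.68503875 -0.01682852  1.37820148
 -1.23449989] [ 0.42148929  0.59344757 -0.6474785 ]
scene 96 [ 0.53653451 -0.11127574  0.21537039] 28.579560149125253
tip [ 0.5713539  -0.09420039  0.22033241] 32 [ 0.57608968 -0.09000788  0.23010711]
scene gauge 0.125 184 [0.4738 0.1733 0.1486] 49.76435584797977 -0.02850800016517677 0.02725677946555472
scene gauge 0.17 159 [0.4737 0.1724 0.1859] 49.12183895419053 -0.020153723205400542 0.019870440895349843
scene gauge 0.201 64 [0.4714 0.1745 0.2048] 49.221694341569155 -0.018598219747894985 0.018336724383612554
side 59 [ 0.53552173 -0.11087241  0.21356407] 27.02998091073323
tip [ 0.56812681 -0.09374557  0.21977081] 22 [ 0.5732684  -0.0893251   0.22650611]
side gauge 0.125 81 [0.4631 0.1651 0.1467] 44.39360982301645 -0.040144670901981996 0.018986386573943918
side gauge 0.17 64 [0.4647 0.1671 0.1865] 42.556615552095536 -0.03175609057491002 0.015016640419956189
side gauge 0.201 31 [0.4677 0.1731 0.204 ] 48.77687328496296 -0.019273239371504842 0.01999645548732559
wrist 532 [ 0.53428279 -0.10718886  0.21411092] 27.204388118398242
tip [ 0.56818067 -0.0890385   0.21939744] 158 [ 0.57459532 -0.08495967  0.22847579]
wrist gauge 0.125 756 [0.4736 0.1753 0.149 ] 48.34286087175826 -0.028599023651422004 0.027900510456507866
wrist gauge 0.17 752 [0.4733 0.1747 0.1863] 47.40347808478293 -0.020896202552855073 0.01959115856632255
wrist gauge 0.201 506 [0.4712 0.178  0.2038] 49.50070194867712 -0.019886150778121142 0.02007723362097172
```

View pics/wrist3.png

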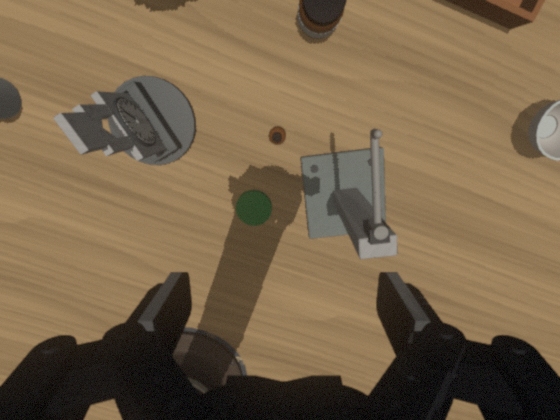

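View pics/scene3.png

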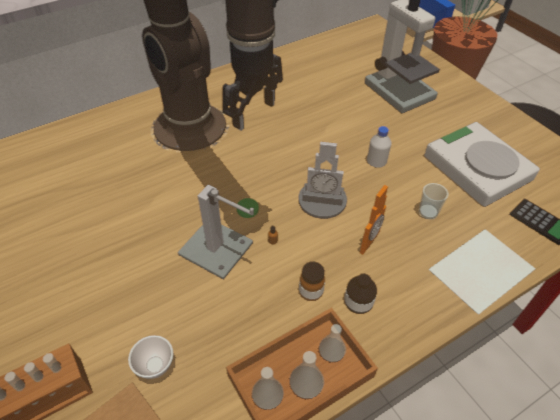

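The hook is out at about 27.2°, its stop. The gauge's tab is near (0.470,0.176), its width runs at about 48.5°, and the dial faces -41.5°. I'll move above it.

Request:
drive_tool(moves=[{"ax":0,"ay":0,"az":4,"dx":0,"dy":4,"dz":0,"hand":0},{"ax":0,"ay":0,"az":10,"dx":-0.5,"dy":8,"dz":0,"hand":0},{"ax":0,"ay":0,"az":16,"dx":-1,"dy":12,"dz":0,"hand":0},{"ax":0,"ay":0,"az":22,"dx":-1.6,"dy":16,"dz":-1,"hand":0},{"ax":0,"ay":0,"az":28.4,"dx":-2.2,"dy":19,"dz":-3,"hand":0},{"ax":0,"ay":0,"az":28.4,"dx":-2.2,"dy":20.8,"dz":-5,"hand":0},{"ax":0,"ay":0,"az":28.4,"dx":-2.2,"dy":20.8,"dz":-8,"hand":0},{"ax":0,"ay":0,"az":28.4,"dx":-2.2,"dy":20.8,"dz":-11,"hand":0},{"ax":0,"ay":0,"az":28.4,"dx":-2.2,"dy":20.8,"dz":-11,"hand":0},{"ax":0,"ay":0,"az":28.4,"dx":-2.2,"dy":20.8,"dz":-11,"hand":0}])

```text
time: 7.7
tcp_pos: [0.4697, 0.1758, 0.2665]
orientation: [-0.001, 0.912, 0.411, -0.004]
wrist_force: [0.6, 0.8, 1.0]
finger_gap: 0.0853
```

Run:
```python
from h import *
for n in ['scene','side','wrist']: grab(n,n+'4')
o=readout.get_obs();print(o['time'],o['tcp_pos'],o['orientation'],o['joint_positions'],o['wrist_force'])
for n in ['scene','side','wrist']:
    W=cloud(load(n+'4'))
    g=W[(W[...,0]>.42)&(W[...,0]<.52)&(W[...,1]>.12)&(W[...,1]<.23)]
    for z0,z1 in((.06,.1),(.125,.165),(.17,.201),(.201,.215)):
        q=g[(g[:,2]>z0)&(g[:,2]<z1)]
        if len(q)>5:
            a=np.radians(48.5);w=np.r_[np.cos(a),np.sin(a)];nn=np.r_[np.sin(a),-np.cos(a)]
            v=np.linalg.svd(q[:,:2]-q[:,:2].mean(0))[2][0];print(n,z0,len(q),np.degrees(np.arctan2(v[1],v[0]))%180,'w',np.percentile(q[:,:2]@w,[2,98]).round(4),'n',np.percentile(q[:,:2]@nn,[5,50,95]).round(4))
```

```text
7.85 [0.47051973 0.17627711 0.26811155] [-0.00149722  0.91170826  0.41083252 -0.00156537] [-0.3997971   0.17423999 -0.06071477  1.83206821  0.00816391  1.13863205
 -1.18710145] [ 0.04067054 -0.88602603  0.11741447]
scene 0.06 374 49.474235973968014 w [0.4003 0.4863] n [0.2387 0.2453 0.2489]
scene 0.125 186 49.98717012772558 w [0.4159 0.4704] n [0.2378 0.2403 0.2435]
scene 0.17 163 50.18859720268946 w [0.4239 0.462 ] n [0.2372 0.2404 0.2432]
scene 0.201 59 47.29316668476448 w [0.4249 0.461 ] n [0.2316 0.2374 0.2411]
side 0.06 117 41.58732179967453 w [0.3967 0.4737] n [0.2331 0.243  0.2465]
side 0.125 90 44.33840038237119 w [0.4121 0.4701] n [0.2318 0.2385 0.2407]
side 0.17 67 41.66639211363889 w [0.4203 0.4621] n [0.2308 0.2388 0.2408]
side 0.201 29 49.60404073361525 w [0.4235 0.4573] n [0.2311 0.2352 0.2399]
wrist 0.06 156 57.55735354245505 w [0.4167 0.4906] n [0.2302 0.2411 0.246 ]
wrist 0.125 129 139.67678732663555 w [0.4678 0.4738] n [0.229  0.2335 0.2378]
wrist 0.17 152 139.86472670419744 w [0.4646 0.4659] n [0.2293 0.2338 0.2381]
wrist 0.201 806 49.35690659291501 w [0.4271 0.4654] n [0.2297 0.2339 0.2386]
```

View pics/wrist4.png

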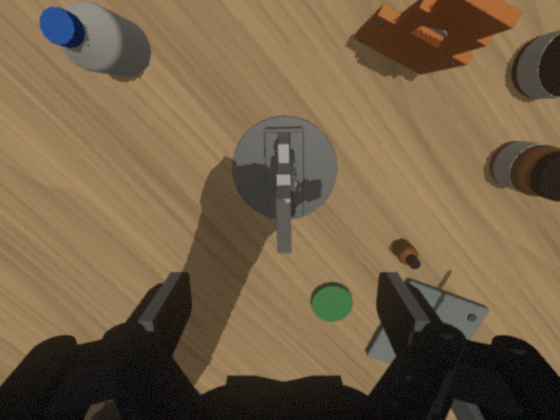

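View pics/scene4.png

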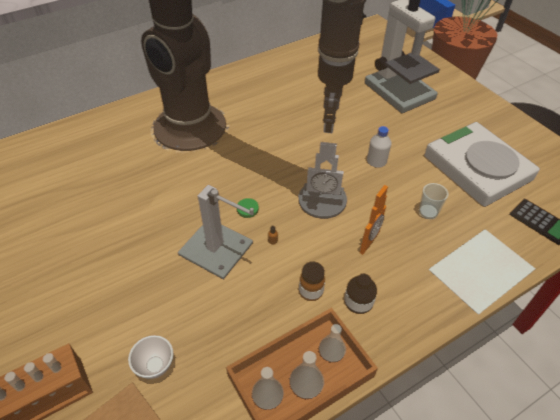

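Both the tab and the TCP agree within about 1 mm. I'll descend and grip.

Request:
drive_tool(moves=[{"ax":0,"ay":0,"az":0.8,"dx":-0.05,"dy":0,"dz":-3,"hand":0},{"ax":0,"ay":0,"az":0.8,"dx":-0.05,"dy":0,"dz":-5.5,"hand":0},{"ax":0,"ay":0,"az":0.8,"dx":-0.05,"dy":0,"dz":-7.5,"hand":0},{"ax":0,"ay":0,"az":0.8,"dx":-0.05,"dy":0,"dz":-9.5,"hand":0},{"ax":0,"ay":0,"az":0.8,"dx":-0.05,"dy":0,"dz":-9.5,"hand":0},{"ax":0,"ay":0,"az":0.8,"dx":-0.05,"dy":0,"dz":-9.5,"hand":100},{"ax":0,"ay":0,"az":0.8,"dx":-0.05,"dy":0,"dz":-9.5,"hand":170},{"ax":0,"ay":0,"az":0.8,"dx":-0.05,"dy":0,"dz":-9.5,"hand":210},{"ax":0,"ay":0,"az":0.8,"dx":-0.05,"dy":0,"dz":-9.5,"hand":255},{"ax":0,"ay":0,"az":0.8,"dx":-0.05,"dy":0,"dz":-9.5,"hand":255}])

```text
time: 8.85
tcp_pos: [0.4702, 0.1763, 0.1736]
orientation: [-0.001, 0.909, 0.417, -0.001]
wrist_force: [0.0, -1.0, 0.4]
finger_gap: 0.0126
```

Run:
```python
from h import *
grab('scene','scene5');o=readout.get_obs();print(o['time'],o['tcp_pos'],o['orientation'],o['wrist_force'],o['ft_torque'],o['finger_gap'])
f=load('scene5');cv2.imwrite('pics/s5z.png',cv2.resize(f['image'][80:240,240:420],None,fx=3.5,fy=3.5,interpolation=2))
```

```text
8.9 [0.47042319 0.17643195 0.17371756] [-0.00145279  0.90879533  0.41723852 -0.00097622] [ 0.07051317 -0.172918   -1.08665575] [-0.02862152  0.00588382 -0.01994841] 0.009158884440157316
```

View pics/s5z.png

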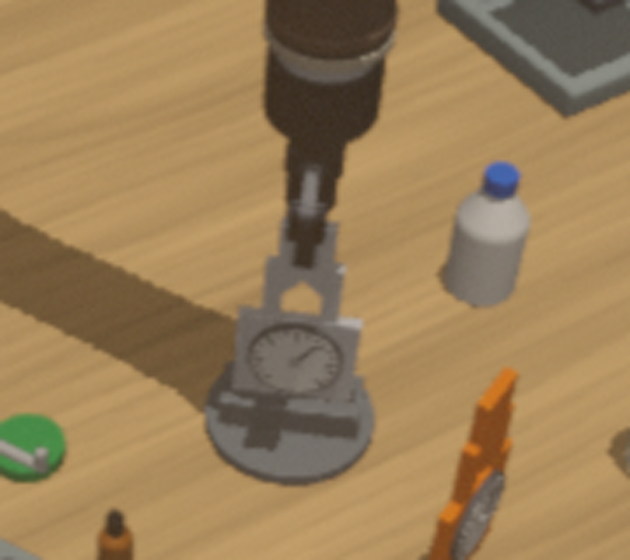

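Gripped, with the gap at 9–10 mm. I'll lift, checking for slip.

Request:
drive_tool(moves=[{"ax":0,"ay":0,"az":0,"dx":0,"dy":0,"dz":0,"hand":255},{"ax":0,"ay":0,"az":0,"dx":0,"dy":0,"dz":1,"hand":255},{"ax":0,"ay":0,"az":0,"dx":0,"dy":0,"dz":2.5,"hand":255},{"ax":0,"ay":0,"az":0,"dx":0,"dy":0,"dz":4,"hand":255},{"ax":0,"ay":0,"az":0,"dx":0,"dy":0,"dz":6,"hand":255},{"ax":0,"ay":0,"az":0,"dx":0,"dy":0,"dz":8.5,"hand":255},{"ax":0,"ay":0,"az":0,"dx":0,"dy":0,"dz":11,"hand":255},{"ax":0,"ay":0,"az":0,"dx":0,"dy":0,"dz":13,"hand":255},{"ax":0,"ay":0,"az":0,"dx":0,"dy":0,"dz":14,"hand":255},{"ax":0,"ay":0,"az":0,"dx":0,"dy":0,"dz":14,"hand":255}])

```text
time: 9.9
tcp_pos: [0.4709, 0.1766, 0.3151]
orientation: [-0.001, 0.909, 0.417, 0.0]
wrist_force: [0.0, 0.3, -1.8]
finger_gap: 0.0089
```

Request:
drive_tool(moves=[{"ax":0,"ay":0,"az":4,"dx":0.8,"dy":-1.5,"dz":0,"hand":255},{"ax":0,"ay":0,"az":11,"dx":2.2,"dy":-4.2,"dz":0,"hand":255},{"ax":0,"ay":0,"az":19,"dx":3.8,"dy":-7.3,"dz":0,"hand":255},{"ax":0,"ay":0,"az":27,"dx":5.4,"dy":-10.4,"dz":0,"hand":255},{"ax":0,"ay":0,"az":35,"dx":7,"dy":-13.5,"dz":0,"hand":255},{"ax":0,"ay":0,"az":43,"dx":8.6,"dy":-16.6,"dz":0,"hand":255},{"ax":0,"ay":0,"az":51,"dx":10.2,"dy":-19.7,"dz":0,"hand":255},{"ax":0,"ay":0,"az":59,"dx":11.8,"dy":-22.6,"dz":0,"hand":255},{"ax":0,"ay":0,"az":65,"dx":13,"dy":-24.6,"dz":0,"hand":255},{"ax":0,"ay":0,"az":67.9,"dx":13.3,"dy":-25.4,"dz":0,"hand":255}])

```text
time: 10.9
tcp_pos: [0.604, -0.0806, 0.3129]
orientation: [-0.002, 0.521, 0.854, -0.002]
wrist_force: [-1.0, -0.1, -1.0]
finger_gap: 0.0092
```

Run:
```python
from h import *
for n in ['scene','side','wrist']: grab(n,n+'6')
o=readout.get_obs();print(o['time'],o['tcp_pos'],o['orientation'],o['joint_positions'],o['wrist_force'],o['ft_torque'],o['finger_gap'])
f=load('scene6');cv2.imwrite('pics/s6z.png',cv2.resize(f['image'][60:300,180:400],None,fx=2.5,fy=2.5,interpolation=2))
```

```text
11.05 [ 0.60335267 -0.07775987  0.31344971] [-0.00254428  0.52195771  0.85296679 -0.0011518 ] [ 0.05500158  0.33117786 -0.00827763  1.51872242  0.00234984  1.29727285
  0.51902772] [-0.13601291 -0.5504774  -1.40580753] [ 0.00469954  0.01763103 -0.02060239] 0.009051462843849075
```

View pics/s6z.png

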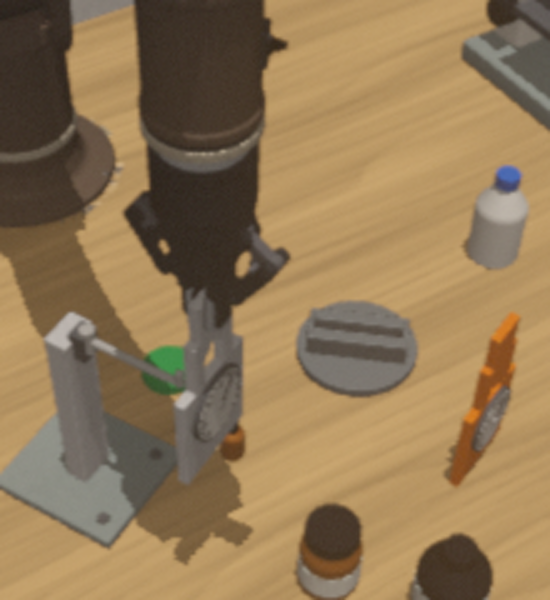

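View pics/side6.png

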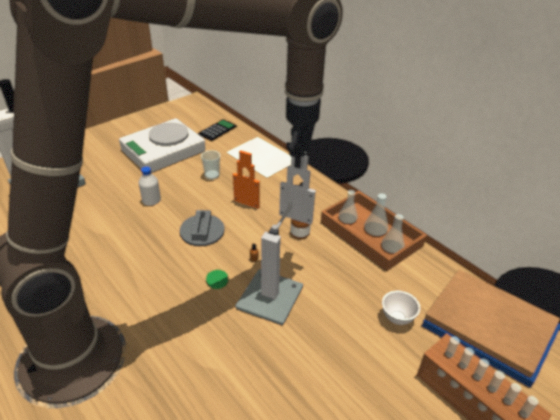

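View pics/wrist6.png

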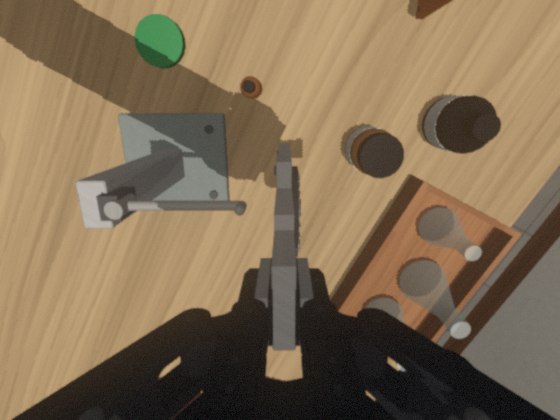

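```bash
cat > g.py <<'E'
from h import *
import sys
o=readout.get_obs();t=o['tcp_pos']
a=np.radians(27.2);out=np.r_[np.cos(a),np.sin(a),0];lat=np.r_[-np.sin(a),np.cos(a),0];c=np.array([.4872,-.1366,0])
def rep(tag):
  print('tcp out,lat,z',((t-c)@out).round(4),((t-c)@lat).round(4),t[2].round(4))
  for n in ['scene','side']:
    W=cloud(load(n+tag)).reshape(-1,3);W=W[~np.isnan(W).any(1)]
    q=np.c_[(W-c)@out,(W-c)@lat,W[:,2]]
    tp=(t-c)@out
    s=q[(abs(q[:,0]-tp)<.03)&(abs(q[:,1])<.055)&(q[:,2]<t[2]-.002)&(q[:,2]>t[2]-.18)]
    print(n,'foot z',np.percentile(s[:,2],[0,1]).round(4))
    for h0,h1 in((-.155,-.14),(-.14,-.1),(-.1,-.06),(-.055,-.02),(-.018,-.004)):
        k=s[(s[:,2]>t[2]+h0)&(s[:,2]<t[2]+h1)]
        if len(k)>5: print(h0,len(k),'out',np.percentile(k[:,0],[5,50,95]).round(4),'lat',np.percentile(k[:,1],[1,50,99]).round(4), 'slope',np.polyfit(k[:,1],k[:,0],1)[0].round(3))
    # shoulders of body: top z at |lat|>.032
    for sg in(-1,1):
        k=s[(sg*s[:,1]>.033)&(sg*s[:,1]<.043)]; 
        if len(k): print('body top',sg,np.percentile(k[:,2],[50,97]).round(4),'bottom',np.percentile(k[:,2],3).round(4))
if __name__=='__main__': rep(sys.argv[1])
E
python3 g.py 6
```

```text
tcp out,lat,z 0.1302 -0.0008 0.3134
scene foot z [0.1503 0.1546]
-0.155 111 out [0.128  0.1328 0.1339] lat [-0.0488 -0.0121  0.0404] slope 0.023
-0.14 243 out [0.1263 0.1339 0.1393] lat [-0.0491 -0.0245  0.0402] slope 0.085
-0.1 434 out [0.1275 0.1369 0.1396] lat [-0.0489 -0.0146  0.0401] slope 0.045
-0.055 189 out [0.1246 0.1328 0.1343] lat [-0.0323 -0.017   0.0246] slope 0.036
-0.018 81 out [0.1248 0.1329 0.1344] lat [-0.0326 -0.0242  0.0236] slope 0.113
body top -1 [0.2217 0.2557] bottom 0.1583
body top 1 [0.2259 0.2554] bottom 0.1568
side foot z [0.1482 0.1515]
-0.155 141 out [0.12   0.1226 0.1259] lat [-0.0481 -0.0115  0.0408] slope -0.003
-0.14 404 out [0.1198 0.1227 0.1261] lat [-0.0478 -0.0071  0.0407] slope -0.009
-0.1 496 out [0.1201 0.1231 0.1295] lat [-0.0482 -0.0046  0.0412] slope -0.003
-0.055 191 out [0.1203 0.1236 0.1287] lat [-0.0311 -0.0083  0.0251] slope -0.023
-0.018 109 out [0.1204 0.124  0.1288] lat [-0.031  -0.0069  0.0248] slope -0.01
body top -1 [0.2069 0.253 ] bottom 0.154
body top 1 [0.208 0.253] bottom 0.153
```

The gauge sits about 4 mm sideways of the hook line (lat -4 mm in both views). I'll correct that and descend to threading height, with the eye about 27 mm above the bar centre.

Request:
drive_tool(moves=[{"ax":0,"ay":0,"az":0,"dx":-0.18,"dy":0.36,"dz":0,"hand":255},{"ax":0,"ay":0,"az":0,"dx":-0.18,"dy":0.36,"dz":-1,"hand":255},{"ax":0,"ay":0,"az":0,"dx":-0.18,"dy":0.36,"dz":-2,"hand":255},{"ax":0,"ay":0,"az":0,"dx":-0.18,"dy":0.36,"dz":-3,"hand":255},{"ax":0,"ay":0,"az":0,"dx":-0.18,"dy":0.36,"dz":-4,"hand":255},{"ax":0,"ay":0,"az":0,"dx":-0.18,"dy":0.36,"dz":-5,"hand":255},{"ax":0,"ay":0,"az":0,"dx":-0.18,"dy":0.36,"dz":-5.5,"hand":255},{"ax":0,"ay":0,"az":0,"dx":-0.18,"dy":0.36,"dz":-5.5,"hand":255},{"ax":0,"ay":0,"az":0,"dx":-0.18,"dy":0.36,"dz":-5.5,"hand":255},{"ax":0,"ay":0,"az":0,"dx":-0.18,"dy":0.36,"dz":-5.5,"hand":255}])

```text
time: 12.05
tcp_pos: [0.6019, -0.0743, 0.259]
orientation: [-0.002, 0.522, 0.853, -0.001]
wrist_force: [0.0, -0.2, -2.3]
finger_gap: 0.0087
```

```bash
python3 - <<'E'
from h import *
for n in ['scene','side']: grab(n,n+'7')
f=load('scene7');a=cv2.resize(f['image'][160:270,190:310],None,fx=3.3,fy=3.3,interpolation=2)
f=load('side7');b=cv2.resize(f['image'][150:260,220:340],None,fx=3.3,fy=3.3,interpolation=2);cv2.imwrite('pics/z7.png',np.hstack([a,b]))
E
python3 g.py 7
```

```text
tcp out,lat,z 0.1304 0.0031 0.259
scene foot z [0.0948 0.1003]
-0.155 91 out [0.1299 0.1337 0.1346] lat [-0.0413 -0.0033  0.0476] slope 0.021
-0.14 218 out [0.1271 0.1347 0.1403] lat [-0.0421 -0.0175  0.0467] slope 0.085
-0.1 383 out [0.1293 0.1378 0.1405] lat [-0.0422 -0.0084  0.046 ] slope 0.049
-0.055 157 out [0.1259 0.1338 0.1353] lat [-0.0261 -0.0126  0.0306] slope 0.033
-0.018 72 out [0.1256 0.1334 0.1352] lat [-0.0258 -0.0189  0.0252] slope 0.145
body top -1 [0.1569 0.2026] bottom 0.1022
body top 1 [0.1597 0.2012] bottom 0.1025
side foot z [0.0939 0.097 ]
-0.155 126 out [0.1212 0.1239 0.1275] lat [-0.0406 -0.0028  0.0413] slope -0.001
-0.14 353 out [0.1209 0.1242 0.128 ] lat [-0.0406 -0.0028  0.0486] slope -0.011
-0.1 419 out [0.1213 0.1244 0.1314] lat [-0.0413 -0.0021  0.0471] slope -0.006
-0.055 173 out [0.1217 0.1247 0.1313] lat [-0.0245 -0.0015  0.0317] slope -0.012
-0.018 101 out [0.1219 0.1247 0.1307] lat [-0.0237  0.0008  0.031 ] slope -0.027
body top -1 [0.1529 0.1973] bottom 0.0988
body top 1 [0.1638 0.1997] bottom 0.1021
```

View pics/z7.png

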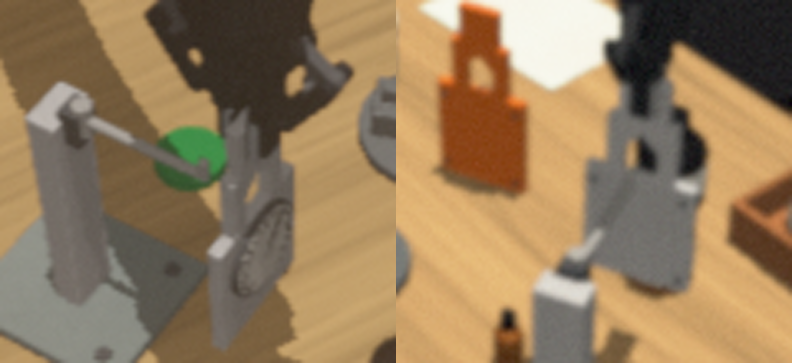

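The first lateral reading was taken while the arm was still settling. The gauge is now +2.7 mm to the side, so I'll fix that and move in over the tip.

Request:
drive_tool(moves=[{"ax":0,"ay":0,"az":0,"dx":0.12,"dy":-0.24,"dz":0,"hand":255},{"ax":0,"ay":0,"az":0,"dx":0.12,"dy":-0.24,"dz":0,"hand":255},{"ax":0,"ay":0,"az":0,"dx":-0.8,"dy":-0.7,"dz":0,"hand":255},{"ax":0,"ay":0,"az":0,"dx":-1.7,"dy":-1.17,"dz":0,"hand":255},{"ax":0,"ay":0,"az":0,"dx":-2.5,"dy":-1.58,"dz":0,"hand":255},{"ax":0,"ay":0,"az":0,"dx":-3.4,"dy":-2.04,"dz":0,"hand":255},{"ax":0,"ay":0,"az":0,"dx":-4.3,"dy":-2.5,"dz":0,"hand":255},{"ax":0,"ay":0,"az":0,"dx":-5.2,"dy":-2.97,"dz":0,"hand":255},{"ax":0,"ay":0,"az":0,"dx":-5.9,"dy":-3.34,"dz":0,"hand":255},{"ax":0,"ay":0,"az":0,"dx":-6.1,"dy":-3.44,"dz":0,"hand":255}])

```text
time: 13.15
tcp_pos: [0.5399, -0.1094, 0.2592]
orientation: [-0.002, 0.522, 0.853, -0.001]
wrist_force: [0.4, 0.2, -1.6]
finger_gap: 0.0092
```

```bash
python3 - <<'E'
from h import *
grab('wrist','wrist8')
for n in ['scene','side']: grab(n,n+'8')
f=load('scene8');a=cv2.resize(f['image'][160:270,180:300],None,fx=3.3,fy=3.3,interpolation=2)
f=load('side8');b=cv2.resize(f['image'][160:270,220:340],None,fx=3.3,fy=3.3,interpolation=2);cv2.imwrite('pics/z8.png',np.hstack([a,b]))
print(readout.get_obs()['wrist_force'])
E
python3 g.py 8
```

```text
[ 0.43010557 -0.42174281 -1.58997623]
tcp out,lat,z 0.0607 0.0004 0.2591
scene foot z [0.0983 0.1012]
-0.155 114 out [0.0577 0.0628 0.064 ] lat [-0.0448 -0.0066  0.0423] slope 0.033
-0.14 238 out [0.0563 0.0643 0.0693] lat [-0.0449 -0.018   0.0443] slope 0.073
-0.1 362 out [0.0579 0.0667 0.07  ] lat [-0.0452 -0.0156  0.043 ] slope 0.05
-0.055 229 out [0.0555 0.0632 0.0827] lat [-0.0289 -0.0013  0.0274] slope 0.06
-0.018 87 out [0.0544 0.0629 0.0644] lat [-0.0287 -0.0184  0.0283] slope 0.087
body top -1 [0.1611 0.2026] bottom 0.1053
body top 1 [0.1816 0.2031] bottom 0.1017
side foot z [0.094  0.0989]
-0.155 97 out [0.0513 0.054  0.0571] lat [-0.0436 -0.0195  0.0076] slope -0.02
-0.14 251 out [0.0513 0.0542 0.0578] lat [-0.0437 -0.0177  0.0438] slope -0.005
-0.1 407 out [0.0514 0.0543 0.0607] lat [-0.0442 -0.0075  0.0445] slope 0.002
-0.055 226 out [0.0433 0.0547 0.0638] lat [-0.0273  0.0002  0.0292] slope -0.007
-0.018 114 out [0.0521 0.055  0.0622] lat [-0.0277 -0.0034  0.0288] slope -0.027
body top -1 [0.1541 0.199 ] bottom 0.1001
body top 1 [0.1866 0.1998] bottom 0.1599
```

View pics/z8.png

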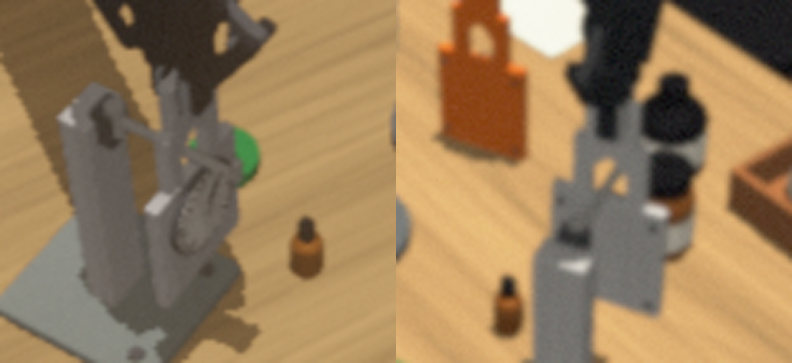

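View pics/wrist8.png

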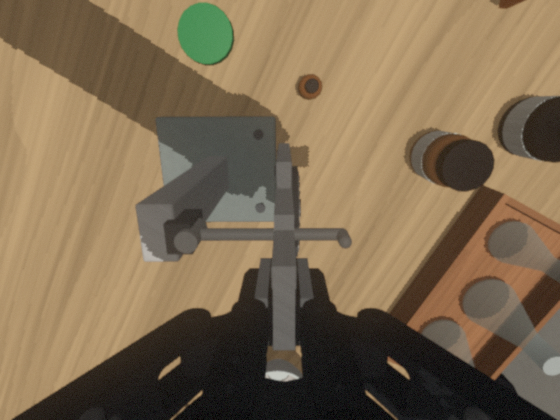

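The hook bar passes through the opening, with its tip visible beyond at (345,238) in the wrist view. Lateral error is about 0. I'll lower gently.

Request:
drive_tool(moves=[{"ax":0,"ay":0,"az":0,"dx":0,"dy":0,"dz":-0.4,"hand":255},{"ax":0,"ay":0,"az":0,"dx":0,"dy":0,"dz":-0.8,"hand":255},{"ax":0,"ay":0,"az":0,"dx":0,"dy":0,"dz":-1.2,"hand":255},{"ax":0,"ay":0,"az":0,"dx":0,"dy":0,"dz":-1.5,"hand":255},{"ax":0,"ay":0,"az":0,"dx":0,"dy":0,"dz":-1.7,"hand":255},{"ax":0,"ay":0,"az":0,"dx":0,"dy":0,"dz":-1.9,"hand":255},{"ax":0,"ay":0,"az":0,"dx":0,"dy":0,"dz":-2.0,"hand":255},{"ax":0,"ay":0,"az":0,"dx":0,"dy":0,"dz":-2.0,"hand":255},{"ax":0,"ay":0,"az":0,"dx":0,"dy":0,"dz":-2.0,"hand":255},{"ax":0,"ay":0,"az":0,"dx":0,"dy":0,"dz":-2.0,"hand":255}])

```text
time: 14.3
tcp_pos: [0.541, -0.1085, 0.2392]
orientation: [-0.002, 0.522, 0.853, -0.001]
wrist_force: [0.2, -0.1, -1.0]
finger_gap: 0.0091
```

Request:
drive_tool(moves=[{"ax":0,"ay":0,"az":0,"dx":0,"dy":0,"dz":-0.05,"hand":255},{"ax":0,"ay":0,"az":0,"dx":0,"dy":0,"dz":-0.1,"hand":255},{"ax":0,"ay":0,"az":0,"dx":0,"dy":0,"dz":-0.15,"hand":255},{"ax":0,"ay":0,"az":0,"dx":0,"dy":0,"dz":-0.15,"hand":255},{"ax":0,"ay":0,"az":0,"dx":0,"dy":0,"dz":-0.15,"hand":255},{"ax":0,"ay":0,"az":0,"dx":0,"dy":0,"dz":-0.15,"hand":255},{"ax":0,"ay":0,"az":0,"dx":0,"dy":0,"dz":-0.15,"hand":255},{"ax":0,"ay":0,"az":0,"dx":0,"dy":0,"dz":-0.15,"hand":255},{"ax":0,"ay":0,"az":0,"dx":0,"dy":0,"dz":-0.15,"hand":255},{"ax":0,"ay":0,"az":0,"dx":0,"dy":0,"dz":-0.15,"hand":255}])

```text
time: 15.3
tcp_pos: [0.541, -0.1085, 0.2378]
orientation: [-0.002, 0.522, 0.853, -0.001]
wrist_force: [0.6, 0.5, -0.5]
finger_gap: 0.0089
```

Request:
drive_tool(moves=[{"ax":0,"ay":0,"az":0,"dx":0,"dy":0,"dz":-0.05,"hand":255},{"ax":0,"ay":0,"az":0,"dx":0,"dy":0,"dz":-0.1,"hand":255},{"ax":0,"ay":0,"az":0,"dx":0,"dy":0,"dz":-0.1,"hand":255},{"ax":0,"ay":0,"az":0,"dx":0,"dy":0,"dz":-0.1,"hand":255},{"ax":0,"ay":0,"az":0,"dx":0,"dy":0,"dz":-0.1,"hand":255},{"ax":0,"ay":0,"az":0,"dx":0,"dy":0,"dz":-0.1,"hand":255},{"ax":0,"ay":0,"az":0,"dx":0,"dy":0,"dz":-0.1,"hand":255},{"ax":0,"ay":0,"az":0,"dx":0,"dy":0,"dz":-0.1,"hand":255},{"ax":0,"ay":0,"az":0,"dx":0,"dy":0,"dz":-0.1,"hand":255},{"ax":0,"ay":0,"az":0,"dx":0,"dy":0,"dz":-0.1,"hand":255}])

```text
time: 16.3
tcp_pos: [0.5411, -0.1084, 0.2368]
orientation: [-0.002, 0.522, 0.853, -0.001]
wrist_force: [-1.6, 2.6, 2.0]
finger_gap: 0.0091
```

```bash
python3 - <<'E'
from h import *
for n in ['scene','side']: grab(n,n+'9')
o=readout.get_obs();print(o['wrist_force'],o['tcp_pos'])
E
python3 g.py 9
```

```text
[0.02893857 1.66365822 2.22503257] [ 0.54107867 -0.10844251  0.23682767]
tcp out,lat,z 0.0608 0.0004 0.2368
scene foot z [0.0745 0.0783]
-0.155 109 out [0.0585 0.0642 0.0656] lat [-0.0453 -0.0074  0.0417] slope 0.027
-0.14 226 out [0.0584 0.0653 0.0706] lat [-0.045  -0.0174  0.0446] slope 0.068
-0.1 361 out [0.0593 0.0688 0.0713] lat [-0.0451 -0.0139  0.0417] slope 0.08
-0.055 177 out [0.0401 0.0644 0.0822] lat [-0.0287 -0.0048  0.0269] slope 0.082
-0.018 80 out [0.0567 0.0643 0.0657] lat [-0.0295 -0.0178  0.0291] slope 0.055
body top -1 [0.1395 0.1796] bottom 0.083
body top 1 [0.1145 0.1802] bottom 0.0795
side foot z [0.071  0.0762]
-0.155 90 out [0.052  0.0555 0.0585] lat [-0.0432 -0.021   0.0078] slope 0.01
-0.14 238 out [0.0523 0.0547 0.0582] lat [-0.0432 -0.0186  0.008 ] slope -0.028
-0.1 331 out [0.0519 0.0552 0.0631] lat [-0.0434 -0.0119  0.0443] slope 0.02
-0.055 188 out [0.0401 0.0551 0.0599] lat [-0.0267 -0.0001  0.0289] slope -0.025
-0.018 104 out [0.0528 0.055  0.0618] lat [-0.0265 -0.0025  0.029 ] slope -0.021
body top -1 [0.1279 0.1773] bottom 0.0775
body top 1 [0.1715 0.1772] bottom 0.1547
```

Fz has changed by about +3.8 N, so the roof is resting on the bar. I'll release gently and rise.

Request:
drive_tool(moves=[{"ax":0,"ay":0,"az":0,"dx":0,"dy":0,"dz":0.05,"hand":225},{"ax":0,"ay":0,"az":0,"dx":0,"dy":0,"dz":0.05,"hand":218},{"ax":0,"ay":0,"az":0,"dx":0,"dy":0,"dz":0.05,"hand":210},{"ax":0,"ay":0,"az":0,"dx":0,"dy":0,"dz":0.05,"hand":200},{"ax":0,"ay":0,"az":0,"dx":0,"dy":0,"dz":0.05,"hand":185},{"ax":0,"ay":0,"az":0,"dx":0,"dy":0,"dz":0.05,"hand":165},{"ax":0,"ay":0,"az":0,"dx":0,"dy":0,"dz":0.05,"hand":145},{"ax":0,"ay":0,"az":0,"dx":0,"dy":0,"dz":0.05,"hand":130},{"ax":0,"ay":0,"az":0,"dx":0,"dy":0,"dz":0.05,"hand":130},{"ax":0,"ay":0,"az":0,"dx":0,"dy":0,"dz":0.05,"hand":130}])

```text
time: 17.4
tcp_pos: [0.5411, -0.1085, 0.2373]
orientation: [-0.002, 0.522, 0.853, -0.001]
wrist_force: [0.2, -0.3, -0.5]
finger_gap: 0.0421
```

```bash
python3 - <<'E'
from h import *
grab('wrist','wrist10')
for n in ['scene','side']: grab(n,n+'10')
f=load('scene10');a=cv2.resize(f['image'][160:270,180:300],None,fx=3.3,fy=3.3,interpolation=2)
f=load('side10');b=cv2.resize(f['image'][160:270,220:340],None,fx=3.3,fy=3.3,interpolation=2);cv2.imwrite('pics/z10.png',np.hstack([a,b]))
o=readout.get_obs();print(o['wrist_force'],o['tcp_pos'],o['finger_gap'])
E
python3 g.py 10
```

```text
[-0.77134401  0.27264113 -0.77391037] [ 0.5410998  -0.10842494  0.23733174] 0.0417793411691662
tcp out,lat,z 0.0608 0.0004 0.2373
scene foot z [0.0732 0.0786]
-0.155 101 out [0.0592 0.0639 0.0653] lat [-0.0444 -0.0074  0.0432] slope 0.025
-0.14 231 out [0.058  0.0654 0.0707] lat [-0.0448 -0.0168  0.0444] slope 0.071
-0.1 372 out [0.0578 0.0685 0.0711] lat [-0.0443 -0.012   0.0436] slope 0.075
-0.055 158 out [0.0356 0.0641 0.0851] lat [-0.028  -0.0127  0.0274] slope 0.09
-0.018 73 out [0.0566 0.0643 0.0661] lat [-0.0277 -0.018   0.0076] slope 0.173
body top -1 [0.1402 0.1798] bottom 0.0823
body top 1 [0.1073 0.1799] bottom 0.0794
side foot z [0.0722 0.0758]
-0.155 87 out [0.0518 0.0541 0.0577] lat [-0.0433 -0.0199  0.0075] slope -0.009
-0.14 238 out [0.0519 0.0548 0.0579] lat [-0.0434 -0.0185  0.0085] slope -0.025
-0.1 354 out [0.0521 0.0552 0.0631] lat [-0.0431 -0.0104  0.0469] slope 0.01
-0.055 186 out [0.0415 0.0548 0.0603] lat [-0.0264 -0.0006  0.0295] slope -0.025
-0.018 72 out [0.0526 0.0555 0.0623] lat [-0.0257 -0.0122  0.0294] slope -0.004
body top -1 [0.132  0.1763] bottom 0.0785
body top 1 [0.1725 0.1787] bottom 0.154
```

View pics/z10.png

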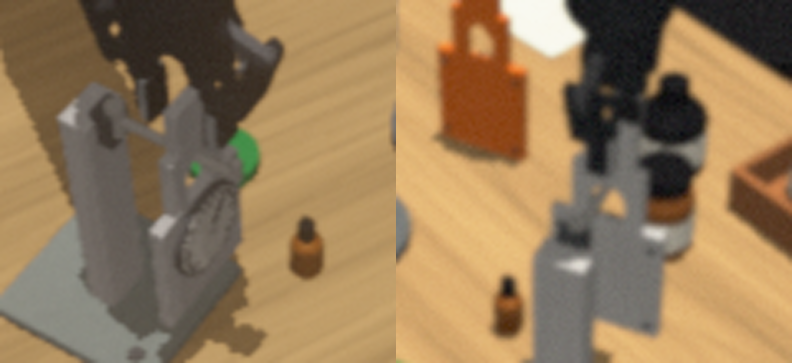

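View pics/wrist10.png

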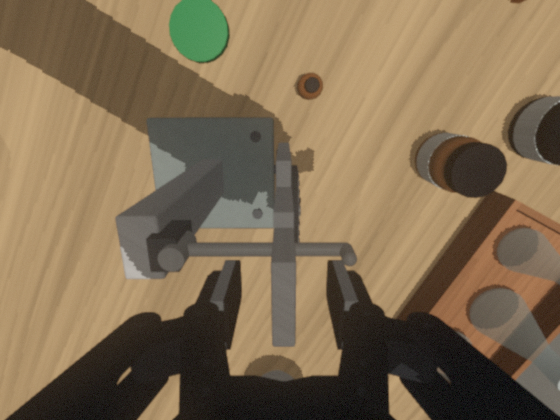

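It hangs freely, upright and centred between the open fingers. I'll rise straight up and clear.

Request:
drive_tool(moves=[{"ax":0,"ay":0,"az":0,"dx":0,"dy":0,"dz":1,"hand":130},{"ax":0,"ay":0,"az":0,"dx":0,"dy":0,"dz":2.5,"hand":130},{"ax":0,"ay":0,"az":0,"dx":0,"dy":0,"dz":4,"hand":130},{"ax":0,"ay":0,"az":0,"dx":0,"dy":0,"dz":6,"hand":130},{"ax":0,"ay":0,"az":0,"dx":0,"dy":0,"dz":8,"hand":130},{"ax":0,"ay":0,"az":0,"dx":0,"dy":0,"dz":10,"hand":130},{"ax":0,"ay":0,"az":0,"dx":0,"dy":0,"dz":13,"hand":130},{"ax":0,"ay":0,"az":0,"dx":0,"dy":0,"dz":15,"hand":130},{"ax":0,"ay":0,"az":0,"dx":0,"dy":0,"dz":15,"hand":130},{"ax":0,"ay":0,"az":0,"dx":0,"dy":0,"dz":15,"hand":130}])

```text
time: 18.55
tcp_pos: [0.5411, -0.1084, 0.3878]
orientation: [-0.001, 0.522, 0.853, -0.0]
wrist_force: [0.3, -0.1, -0.9]
finger_gap: 0.0418
```

Request:
drive_tool(moves=[{"ax":0,"ay":0,"az":0,"dx":0,"dy":0,"dz":0,"hand":130},{"ax":0,"ay":0,"az":0,"dx":0,"dy":0,"dz":0,"hand":130},{"ax":0,"ay":0,"az":0,"dx":0,"dy":0,"dz":0,"hand":130},{"ax":0,"ay":0,"az":0,"dx":0,"dy":0,"dz":0,"hand":130},{"ax":0,"ay":0,"az":0,"dx":0,"dy":0,"dz":0,"hand":130},{"ax":0,"ay":0,"az":0,"dx":0,"dy":0,"dz":0,"hand":130},{"ax":0,"ay":0,"az":0,"dx":0,"dy":0,"dz":0,"hand":130},{"ax":0,"ay":0,"az":0,"dx":0,"dy":0,"dz":0,"hand":130},{"ax":0,"ay":0,"az":0,"dx":0,"dy":0,"dz":0,"hand":130},{"ax":0,"ay":0,"az":0,"dx":0,"dy":0,"dz":0,"hand":130}])

```text
time: 19.55
tcp_pos: [0.5411, -0.1084, 0.3878]
orientation: [-0.001, 0.522, 0.853, -0.0]
wrist_force: [0.8, -0.1, -0.2]
finger_gap: 0.042
```

Run:
```python
from h import *
grab('wrist','wrist11')
for n in ['scene','side']: grab(n,n+'11')
f=load('scene11');a=cv2.resize(f['image'][160:270,180:300],None,fx=3.3,fy=3.3,interpolation=2)
f=load('side11');b=cv2.resize(f['image'][160:270,220:340],None,fx=3.3,fy=3.3,interpolation=2);cv2.imwrite('pics/z11.png',np.hstack([a,b]))
c=np.array([.4872,-.1366,0])
import g
g.t=np.array([.5411,-.1085,.2367]);g.rep('11')
for n in('scene','side','wrist'):
    W=cloud(load(n+'11')).reshape(-1,3);W=W[~np.isnan(W).any(1)]
    q=np.c_[(W-c)@g.out,(W-c)@g.lat,W[:,2]]
    k=q[(q[:,0]>.025)&(q[:,0]<.088)&(abs(q[:,1])<.012)&(abs(q[:,2]-.212)<.01)&(abs(q[:,0]-.0605)>.012)]
    if len(k)>5: print(n,'bar deg',27.2+np.degrees(np.arctan(np.polyfit(k[:,0],k[:,1],1)[0])),len(k))
    k=q[(abs(q[:,0]-.0605)<.012)&(abs(q[:,1])<.05)&(q[:,2]>.246)&(q[:,2]<.28)]
    if len(k)>5: print(n,'tab top',np.percentile(k,98,axis=0).round(4),np.percentile(k,2,axis=0).round(4), 'slope',np.polyfit(k[:,1],k[:,0],1)[0].round(3))
```

```text
tcp out,lat,z 0.0608 0.0004 0.2367
scene foot z [0.0739 0.0786]
-0.155 101 out [0.0609 0.0639 0.0653] lat [-0.0454 -0.0069  0.0433] slope 0.014
-0.14 235 out [0.0573 0.0655 0.0707] lat [-0.0443 -0.016   0.0451] slope 0.069
-0.1 373 out [0.0575 0.0686 0.0713] lat [-0.0443 -0.0118  0.0456] slope 0.058
-0.055 178 out [0.0376 0.0641 0.0823] lat [-0.0279 -0.0057  0.0286] slope 0.055
-0.018 98 out [0.0565 0.0641 0.0658] lat [-0.0271 -0.0078  0.0288] slope 0.076
body top -1 [0.1411 0.1792] bottom 0.0816
body top 1 [0.125  0.1796] bottom 0.0795
side foot z [0.0716 0.0758]
-0.155 81 out [0.0508 0.0547 0.0574] lat [-0.043  -0.0203  0.007 ] slope -0.014
-0.14 236 out [0.0514 0.0544 0.0585] lat [-0.0434 -0.0191  0.0081] slope -0.022
-0.1 340 out [0.0516 0.055  0.0633] lat [-0.0432 -0.0101  0.0467] slope 0.011
-0.055 197 out [0.0438 0.0548 0.0619] lat [-0.0261 -0.0015  0.0285] slope -0.037
-0.018 111 out [0.052  0.0551 0.0608] lat [-0.0257  0.0002  0.0289] slope -0.01
body top -1 [0.1322 0.1767] bottom 0.0777
body top 1 [0.1727 0.1777] bottom 0.1549
scene bar deg 27.408672042399555 48
scene tab top [0.0661 0.0209 0.2709] [ 0.0547 -0.0193  0.2469] slope 0.039
side bar deg 30.38228876905645 22
side tab top [0.0641 0.0216 0.2677] [ 0.0518 -0.0175  0.2473] slope -0.006
wrist bar deg 27.184996166595834 312
wrist tab top [0.0657 0.0239 0.2679] [ 0.0563 -0.015   0.2529] slope 0.001
```

View pics/z11.png

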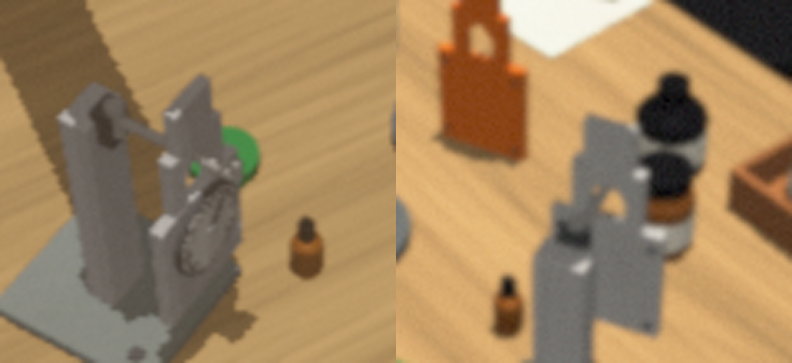

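View pics/scene11.png

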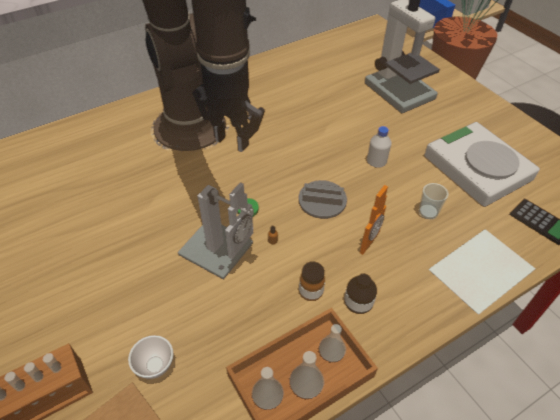

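View pics/wrist11.png

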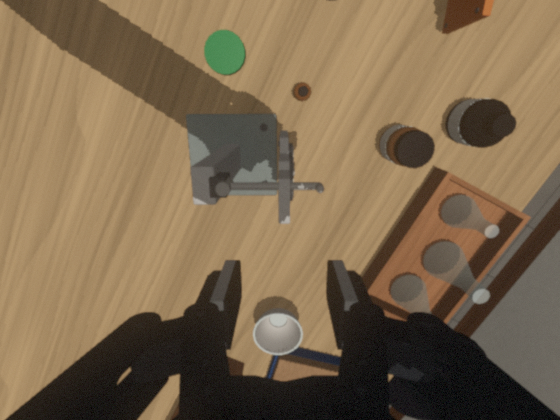

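The gauge hangs straight on the hook, dial outward. The bar is at 27.2–27.4°, against a base plate axis of 27.1°. I'm handing in.

```bash
python3 -c "
from rig import close_job
print(close_job())"
```

```text
the job is handed in; nothing more can be done
None
```

I swung the hook out to its stop with shut fingers. Then I gripped the thermometer by its tab, turned it about 68°, threaded its opening over the hook tip, lowered it onto the bar and let go. The gripper went straight up clear of it, and I handed in at about 20 s.

**Last checks:**
- **Hook:** it was pushed to about 10 N, where motion stalled. The bar now lies at 27.2–27.4° in the wrist and scene views, against 27.1° for the base plate's outward axis. The side view gave 30.4° from only 22 points, and I discounted it.
- **Thermometer:** it hangs upright and square to the bar, about 61 mm out from the pivot, with the dial facing outward. Its foot is about 75 mm above the table and it is centred on the bar within about 1 mm.
- **Still after release:** its pose was unchanged about 1 s after the gripper left.
- **Bystanders:** the bottles, dishes and orange look-alike appear unmoved in the pictures. I did not re-measure them.

**Corrected on the way:** the first sideways measurement before threading was taken while the arm was still settling and was about 3 mm off. I re-measured and fixed it before moving over the tip.

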